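# Match a shield panel by its thickness

## Robot

A 6-joint arm with a two-finger parallel gripper is mounted at the origin on a cart in front of the work surface, level with it; the furniture and walls round the work are solid. World frame = base frame: x ahead of the robot, y to its left, z up, the work surface at z = 0. Lengths are in m, angles in rad, forces in N, time in s.
With the tool pointing down it reaches from about 0.275 to 0.75 m from the base axis. Payload 10.2 kg.
Tool frame: the origin (TCP) lies midway between the tips of the shut fingers; the grasp point (between the pads) lies 19 mm behind it; z points along the fingers, y is the line along which they close (so a half turn about z gives the same grasp; the last joint's range is limited). The gripper opens to 85 mm and grips with 20 to 120 N. Pads are 22 mm wide; open, the fingers measure 114 mm over their backs; the gripper's body (76 mm by 85 mm) begins 54 mm behind the grasp point. The pads swing forward as they close: fully open they stand 13 mm farther back than shut.
Start: joints at [-1.479, 0.313, 1.498, -0, 1.331, -0.223], TCP at [0.163, -0.499, 0.231] pointing down, gripper open.
Joint ranges: [-2.94, 2.94], [-0.97, 2.17], [0.19, 2.56], [-1.23, 4.37], [0.02, 3.11], [-2.88, 2.88]. Speed limits (rad/s): [2.39, 2.39, 3.01, 3.14, 3.14, 3.14].

## Interface

Orientations are given as a rotation vector (axis times angle).
In Python, from rig import sensors, vision, arm, nets gives the robot as it stands.
- The arm moves only by the tool send_rows, never from a script. Its argument "deltas" is a list of rows, each a list of 5 numbers: the opening, from 0 (shut) to 1 (fully open), then the shift along the tool's x, y, z in units of 50 mm (1.0 is 50 mm), then the turn about the tool's z in units of 5 degrees (1.0 is 5 degrees). A call has 1 to 8 rows; each row shifts and turns the commanded pose from where the row before left it, along the tool's axes as they then stand; what a row does not reach is not made up. A row lasts 1/10 s, in which the tool goes at most 50 mm and 8.59 degrees, less where a joint would pass 70% of its speed; a pose out of reach is approached as far as the arm can. A call is refused whole if a number of a shift passes 1 or a number of a turn 1, either way. A call with a gripper value outside its range is refused whole. The fingers move at their own pace and stop on an object; the grip force is fixed at half the most. Time passes only in rows, so rows that do not move let the fingers close. It gives the time, the measured TCP pose, the force, the opening and the grip force at its end, in the units of the state.
- sensors.observe(): the state, without advancing time (a new reading comes with each control period).
- vision.get_image(name): name is "scene" or "top" or "wrist"; returns the picture (420x560x3 uint8, red, green, blue); there is no depth.
- vision.camera_info(name): a dict with "fx", "fy", "cx", "cy" (pixels), "k1" (the pictures are not rectified: a ray, as slopes to the right and down, at radius r is drawn at 1 + k1 r^2 times it, then the intrinsics apply), "R" (3x3) and "t" (3): a world point X has camera coordinates R X + t. Camera axes: x right, y down, z forward; pixel columns grow to the right and rows downward; lengths in m; the calibration is good to about 2 mm. A picture is of the moment at which its call begins: read the wrist's pose just before it. camera_info takes no time and is no camera call; for the wrist camera it gives the pose at the moment of the call.
- arm.sign_off(): hands the job in; it is judged then, once.
Trained networks look in the newest picture that a camera, given by its name, has taken for a name from the list of things; names that differ only in an ending like _2 or _b are one class to them, and where a whole thing is asked for, a point or a joint stands for the part that bears it (a point fixed in the world has none). Each returns a list of dicts, best first, with "confidence" (0 to 1); they miss things now and then, are a little off and sometimes report something else, mostly with a low value. They report only what shows in the picture. A call takes as long as a camera call.
- nets.outline_of(camera, label): "region" (420x560 bool, what is visible of it) and "extent" ([left, top, right, bottom] in pixels, round what is visible of it).
The state is a dict: "time": time; "joints": joint angles; "qvel": joint speeds; "joint_torque": joint torques, N m; "eef_pos": TCP position; "ee_rot": TCP orientation; "wrist_force": force on the tool from outside, world axes, zero at the start; "ft_torque": the same for the moment, N m; "width": finger opening in m; "finger_force": force on a finger pad.
Only numpy, scipy, OpenCV 4.12 (cv2) and the standard library are available. Lean on these libraries where they do the work, as an engineer would, in place of code of your own. Each camera call takes 0.05 s, during which the arm holds its last target. There are 200 camera calls.

## Task

One shield panel already stands beside the petri dish, on the robot's left of it. Pinch it with the gripper to feel how thick its web is, find by pinching the one of the three other panels that is equally thick, pick that one up and set it down upright on the opposite side of the dish, about as far from the dish and roughly parallel to the first. Leave the first panel, the two others and the tape roll where they are.

Things in the scene. Friction and masses are not known exactly. Their poses are not given: they have to be found in the camera images.
- panel_1_c (a point): centre, half-way up (37.5 mm above the underside), of one of four grey shield panels: upright web 80 mm long (along x) on a flat foot 90 x 44 x 8 mm, 75 mm high in all, 0.15 kg; z is up. Webs are 10 mm thick (along y) on two panels, 15 mm on the other two, all else alike; which this is, is not told. Pinch the web from above along y
- panel_2_c (a point): centre, half-way up (37.5 mm above the underside), of one of four grey shield panels: upright web 80 mm long (along x) on a flat foot 90 x 44 x 8 mm, 75 mm high in all, 0.15 kg; z is up. Webs are 10 mm thick (along y) on two panels, 15 mm on the other two, all else alike; which this is, is not told. Pinch the web from above along y
- panel_3_c (a point): centre, half-way up (37.5 mm above the underside), of one of four grey shield panels: upright web 80 mm long (along x) on a flat foot 90 x 44 x 8 mm, 75 mm high in all, 0.15 kg; z is up. Webs are 10 mm thick (along y) on two panels, 15 mm on the other two, all else alike; which this is, is not told. Pinch the web from above along y
- panel_4_c (a point): centre, half-way up (37.5 mm above the underside), of one of four grey shield panels: upright web 80 mm long (along x) on a flat foot 90 x 44 x 8 mm, 75 mm high in all, 0.15 kg; z is up. Webs are 10 mm thick (along y) on two panels, 15 mm on the other two, all else alike; which this is, is not told. Pinch the web from above along y
- dish: round closed petri dish, 90 mm across, 14 mm high, fixed to the bench; origin: centre of its underside. One panel stands with its centre about 90 mm from it along its +y (robot's left), the place for the match is 90 mm along its -y
- near_spot (a point): point on the bench 90 mm from the dish's centre along its +y, where the first panel stands (its centre is over this point within a few mm)
- far_spot (a point): point on the bench 90 mm from the dish's centre along its -y, straight opposite the first panel, where the match shall stand
- tape_roll: bystander: roll of masking tape lying flat, 101 mm across, 24 mm high; origin: centre of its underside
- panel_1: the same panel as its point; origin: centre of its underside, same axes (the centre point lies 0.05 mm lower than half-way on the thin kind and higher on the thick, which the rules use and no reading shows). It may stand beside the dish or be one of the three others
- panel_2: the same panel as its point; origin: centre of its underside, same axes (the centre point lies 0.05 mm lower than half-way on the thin kind and higher on the thick, which the rules use and no reading shows). It may stand beside the dish or be one of the three others
- panel_3: the same panel as its point; origin: centre of its underside, same axes (the centre point lies 0.05 mm lower than half-way on the thin kind and higher on the thick, which the rules use and no reading shows). It may stand beside the dish or be one of the three others
- panel_4: the same panel as its point; origin: centre of its underside, same axes (the centre point lies 0.05 mm lower than half-way on the thin kind and higher on the thick, which the rules use and no reading shows). It may stand beside the dish or be one of the three others

How it is judged:
On the way, in this order (a step that is already met when the one before it is completed fails the run):
1. the panel that stands beside the dish is pinched (((horizontal distance between panel_1_c and near_spot below 0.03 m and contact force between the fingers and panel_1 above 1 N) or (horizontal distance between panel_2_c and near_spot below 0.03 m and contact force between the fingers and panel_2 above 1 N) or (horizontal distance between panel_3_c and near_spot below 0.03 m and contact force between the fingers and panel_3 above 1 N) or (horizontal distance between panel_4_c and near_spot below 0.03 m and contact force between the fingers and panel_4 above 1 N))), for 0.1 s.
2. one of the other panels is lifted in the fingers, its foot more than 15 mm above the bench (((horizontal distance between panel_1_c and near_spot above 0.06 m and height (world z) of panel_1_c above 0.0525 m and contact force between the fingers and panel_1 above 0.5 N) or (horizontal distance between panel_2_c and near_spot above 0.06 m and height (world z) of panel_2_c above 0.0525 m and contact force between the fingers and panel_2 above 0.5 N) or (horizontal distance between panel_3_c and near_spot above 0.06 m and height (world z) of panel_3_c above 0.0525 m and contact force between the fingers and panel_3 above 0.5 N) or (horizontal distance between panel_4_c and near_spot above 0.06 m and height (world z) of panel_4_c above 0.0525 m and contact force between the fingers and panel_4 above 0.5 N))), for 0.1 s.
At the end, for the whole second after the job is handed in: The equally thick panel stands within 30 mm of far_spot, web within 15 degrees of parallel to the first's; the first is within 30 mm of near_spot, the two others within 40 mm of where they began; all four upright (4.5 degrees) on the bench, at rest (((((z of panel_1_c in the frame of panel_1 below 0.0375 m and horizontal distance between panel_1_c and near_spot below 0.03 m) or (z of panel_2_c in the frame of panel_2 below 0.0375 m and horizontal distance between panel_2_c and near_spot below 0.03 m) or (z of panel_3_c in the frame of panel_3 below 0.0375 m and horizontal distance between panel_3_c and near_spot below 0.03 m) or (z of panel_4_c in the frame of panel_4 below 0.0375 m and horizontal distance between panel_4_c and near_spot below 0.03 m)) and ((z of panel_1_c in the frame of panel_1 below 0.0375 m and horizontal distance between panel_1_c and far_spot below 0.03 m) or (z of panel_2_c in the frame of panel_2 below 0.0375 m and horizontal distance between panel_2_c and far_spot below 0.03 m) or (z of panel_3_c in the frame of panel_3 below 0.0375 m and horizontal distance between panel_3_c and far_spot below 0.03 m) or (z of panel_4_c in the frame of panel_4 below 0.0375 m and horizontal distance between panel_4_c and far_spot below 0.03 m))) or (((z of panel_1_c in the frame of panel_1 above 0.0375 m and horizontal distance between panel_1_c and near_spot below 0.03 m) or (z of panel_2_c in the frame of panel_2 above 0.0375 m and horizontal distance between panel_2_c and near_spot below 0.03 m) or (z of panel_3_c in the frame of panel_3 above 0.0375 m and horizontal distance between panel_3_c and near_spot below 0.03 m) or (z of panel_4_c in the frame of panel_4 above 0.0375 m and horizontal distance between panel_4_c and near_spot below 0.03 m)) and ((z of panel_1_c in the frame of panel_1 above 0.0375 m and horizontal distance between panel_1_c and far_spot below 0.03 m) or (z of panel_2_c in the frame of panel_2 above 0.0375 m and horizontal distance between panel_2_c and far_spot below 0.03 m) or (z of panel_3_c in the frame of panel_3 above 0.0375 m and horizontal distance between panel_3_c and far_spot below 0.03 m) or (z of panel_4_c in the frame of panel_4 above 0.0375 m and horizontal distance between panel_4_c and far_spot below 0.03 m)))) and ((horizontal distance between panel_1_c and near_spot below 0.03 m and horizontal distance between panel_2_c and far_spot below 0.03 m and angle between the x axis of panel_2_c and the x axis of panel_1_c, either way round below 0.26 rad) or (horizontal distance between panel_1_c and near_spot below 0.03 m and horizontal distance between panel_3_c and far_spot below 0.03 m and angle between the x axis of panel_3_c and the x axis of panel_1_c, either way round below 0.26 rad) or (horizontal distance between panel_1_c and near_spot below 0.03 m and horizontal distance between panel_4_c and far_spot below 0.03 m and angle between the x axis of panel_4_c and the x axis of panel_1_c, either way round below 0.26 rad) or (horizontal distance between panel_2_c and near_spot below 0.03 m and horizontal distance between panel_1_c and far_spot below 0.03 m and angle between the x axis of panel_1_c and the x axis of panel_2_c, either way round below 0.26 rad) or (horizontal distance between panel_2_c and near_spot below 0.03 m and horizontal distance between panel_3_c and far_spot below 0.03 m and angle between the x axis of panel_3_c and the x axis of panel_2_c, either way round below 0.26 rad) or (horizontal distance between panel_2_c and near_spot below 0.03 m and horizontal distance between panel_4_c and far_spot below 0.03 m and angle between the x axis of panel_4_c and the x axis of panel_2_c, either way round below 0.26 rad) or (horizontal distance between panel_3_c and near_spot below 0.03 m and horizontal distance between panel_1_c and far_spot below 0.03 m and angle between the x axis of panel_1_c and the x axis of panel_3_c, either way round below 0.26 rad) or (horizontal distance between panel_3_c and near_spot below 0.03 m and horizontal distance between panel_2_c and far_spot below 0.03 m and angle between the x axis of panel_2_c and the x axis of panel_3_c, either way round below 0.26 rad) or (horizontal distance between panel_3_c and near_spot below 0.03 m and horizontal distance between panel_4_c and far_spot below 0.03 m and angle between the x axis of panel_4_c and the x axis of panel_3_c, either way round below 0.26 rad) or (horizontal distance between panel_4_c and near_spot below 0.03 m and horizontal distance between panel_1_c and far_spot below 0.03 m and angle between the x axis of panel_1_c and the x axis of panel_4_c, either way round below 0.26 rad) or (horizontal distance between panel_4_c and near_spot below 0.03 m and horizontal distance between panel_2_c and far_spot below 0.03 m and angle between the x axis of panel_2_c and the x axis of panel_4_c, either way round below 0.26 rad) or (horizontal distance between panel_4_c and near_spot below 0.03 m and horizontal distance between panel_3_c and far_spot below 0.03 m and angle between the x axis of panel_3_c and the x axis of panel_4_c, either way round below 0.26 rad)) and (distance of panel_1_c from where it was at the start of the episode below 0.04 m or horizontal distance between panel_1_c and far_spot below 0.03 m) and (distance of panel_2_c from where it was at the start of the episode below 0.04 m or horizontal distance between panel_2_c and far_spot below 0.03 m) and (distance of panel_3_c from where it was at the start of the episode below 0.04 m or horizontal distance between panel_3_c and far_spot below 0.03 m) and (distance of panel_4_c from where it was at the start of the episode below 0.04 m or horizontal distance between panel_4_c and far_spot below 0.03 m) and angle between each of panel_1_c, panel_2_c, panel_3_c, panel_4_c's own z axis and vertical below 0.08 rad and height (world z) of each of panel_1_c, panel_2_c, panel_3_c, panel_4_c below 0.042 m and linear speed of each of panel_1, panel_2, panel_3, panel_4 below 0.02 m/s); the robot touches nothing.
It fails at once if a panel is let go with its foot more than 25 mm above the bench ((height (world z) of panel_1_c above 0.0625 m and angle between panel_1_c's own z axis and vertical below 0.8 rad and contact force between the fingers and panel_1 below 0.02 N) or (height (world z) of panel_2_c above 0.0625 m and angle between panel_2_c's own z axis and vertical below 0.8 rad and contact force between the fingers and panel_2 below 0.02 N) or (height (world z) of panel_3_c above 0.0625 m and angle between panel_3_c's own z axis and vertical below 0.8 rad and contact force between the fingers and panel_3 below 0.02 N) or (height (world z) of panel_4_c above 0.0625 m and angle between panel_4_c's own z axis and vertical below 0.8 rad and contact force between the fingers and panel_4 below 0.02 N)).
It fails at once if the tape roll is moved by more than 40 mm (distance of tape_roll from where it was at the start of the episode above 0.04 m).
It also fails if it takes over 67 s, if anything falls off the work surface, if the arm or the gripper's body presses on something with over 40 N, if the wrist force passes 120 N, or if a joint passes its speed limit or range.

## Working session

There is one attempt and no reset: what is moved stays moved. The work goes in short steps, Python scripts to look and compute and a tool call to move; the robot and the scene stay as the last step left them, time stands still between calls to the robot, and variables do not carry over. Pictures are saved under pics/ and viewed, at most 10 in all, crops included, and the job is handed in when it is done.

Besides the shell and the picture viewer there is one more tool, called by a JSON object that holds its "op" and its "data", one argument or row to a line. send_rows: Moves the arm, as the interface text tells. Its arguments: {"type":"object","properties":{"deltas":{"type":"array","items":{"type":"array","items":{"type":"number"}}}},"required":["deltas"]}

```bash
mkdir -p pics; ls; cat > h.py <<'E'
import numpy as np, cv2
from rig import sensors, vision, arm, nets
def K(i): return np.array([[i['fx'],0,i['cx']],[0,i['fy'],i['cy']],[0,0,1.]]), np.array([i['k1'],0,0,0,0.])
def ray2plane(i,uv,z):
    k,d=K(i); p=cv2.undistortPoints(np.float64(uv).reshape(-1,1,2),k,d).reshape(-1,2)
    R=np.array(i['R']);t=np.array(i['t']);c=-R.T@t
    v=np.c_[p,np.ones(len(p))]@R
    return c+v*((z-c[2])/v[:,2])[:,None]
def proj(i,X):
    k,d=K(i);R=np.array(i['R'],float);t=np.array(i['t'],float)
    return cv2.projectPoints(np.float64(X).reshape(-1,1,3),cv2.Rodrigues(R)[0],t,k,d)[0].reshape(-1,2)
E
python3 - <<'E'
from h import *
o=sensors.observe(); print({k:np.round(v,3) for k,v in o.items()})
im={}
for n in('scene','top'):
    im[n]=vision.get_image(n); i=vision.camera_info(n); R=np.array(i['R']);print(n,-R.T@np.array(i['t']),i['fx'],R.round(2).tolist())
    for l in ('panel_1','dish','tape_roll'):
        for r in nets.outline_of(n,l): print(n,l,round(r['confidence'],2),r['extent'])
    cv2.imwrite(f'pics/{n}0.png',im[n][:,:,::-1])
E
```

```text
pics
{'time': np.float64(0.0), 'joints': array([-1.479,  0.313,  1.498,  0.   ,  1.331, -0.223]), 'qvel': array([ 0.001, -0.002, -0.   , -0.   ,  0.001,  0.   ]), 'joint_torque': array([ 4.0000e-03, -4.1226e+01, -2.5974e+01,  0.0000e+00,  4.0000e-03,
        0.0000e+00]), 'eef_pos': array([ 0.163, -0.499,  0.231]), 'ee_rot': array([-3.101, -0.492, -0.   ]), 'wrist_force': array([ 0.496,  0.164, -0.024]), 'ft_torque': array([0.004, 0.013, 0.017]), 'finger_force': np.float64(0.0), 'width': np.float64(0.086)}
scene [0.26774123 0.64058303 0.7126775 ] 464.29236376402673 [[-0.9, -0.43, -0.02], [-0.31, 0.68, -0.67], [0.3, -0.6, -0.74]]
scene panel_1 0.9 [206.7, 241.5, 263.6, 289.9]
scene panel_1 0.86 [317.1, 188.9, 366.0, 237.6]
scene panel_1 0.78 [274.7, 296.4, 337.1, 353.7]
scene panel_1 0.7 [237.5, 158.3, 281.1, 200.0]
scene dish 0.57 [338.7, 172.6, 382.9, 205.1]
scene tape_roll 0.73 [175.9, 201.0, 223.1, 247.3]
top [0.33972594 0.08393695 1.16117561] 524.7335374650855 [[0.0, -1.0, 0.0], [-0.99, -0.0, -0.16], [0.16, 0.0, -0.99]]
top panel_1 0.94 [207.4, 176.5, 226.1, 220.6]
top panel_1 0.9 [306.3, 146.1, 325.8, 191.8]
top panel_1 0.7 [177.0, 252.2, 206.1, 293.6]
top panel_1 0.66 [293.5, 235.6, 317.2, 279.2]
top dish 0.87 [322.1, 237.5, 370.1, 281.5]
top tape_roll 0.58 [225.8, 124.7, 270.0, 170.2]
```

```bash
python3 - <<'E'
from h import *
vision.get_image('top'); i=vision.camera_info('top')
im=cv2.imread('pics/top0.png')
for l,z in(('panel_1',0.06),('dish',0.007),('tape_roll',0.02)):
    for r in nets.outline_of('top',l):
        m=np.uint8(r['region']); e=r['extent']
        c=ray2plane(i,[[(e[0]+e[2])/2,(e[1]+e[3])/2]],z)[0]
        # mask pts onto web-top plane
        ys,xs=np.nonzero(m); P=ray2plane(i,np.c_[xs,ys],0.075 if l=='panel_1' else z)[:,:2]
        (cx,cy),(w,h),a=cv2.minAreaRect(np.float32(P*1000))
        print(l,round(r['confidence'],2),c.round(3),'rect',round(cx),round(cy),round(w),round(h),round(a))
cv2.imwrite('pics/top1.png',cv2.resize(im[100:320,150:400],(800,704))[:600])
cv2.imwrite('pics/top1.png',cv2.resize(im[115:310,160:400],None,fx=3,fy=3,interpolation=cv2.INTER_CUBIC))
E
```

```text
panel_1 0.82 [0.395 0.284 0.06 ] rect 396 282 42 86 78
panel_1 0.81 [0.615 0.029 0.06 ] rect 613 28 43 97 87
panel_1 0.68 [0.55  0.234 0.06 ] rect 554 231 95 40 1
panel_1 0.67 [0.428 0.048 0.06 ] rect 426 44 46 91 81
dish 0.65 [ 0.426 -0.046  0.007] rect 429 -48 88 88 0
tape_roll 0.57 [0.673 0.168 0.02 ] rect 676 173 105 99 0
```

View pics/top1.png

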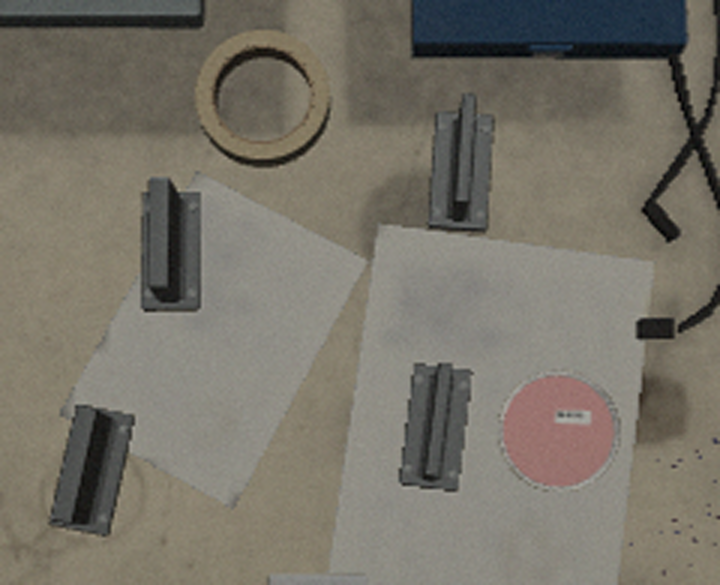

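View pics/scene0.png

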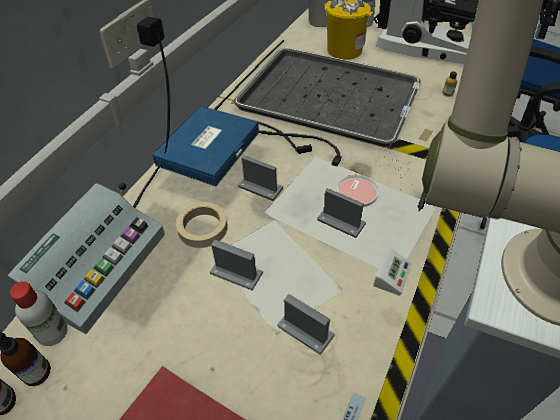

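The top view shows four grey panels: A beside the dish (crop 436,427), B upper right (462,171), C left (171,251) and D lower left (92,470). The dish is at (559,431) and the tape roll at (263,97). Next I work out the poses from the foot corners.

```bash
python3 - <<'E'
from h import *
i=vision.camera_info('top')
C=dict(A=[(415,363),(471,370),(457,490),(401,484)],B=[(437,112),(494,115),(488,229),(430,227)],C=[(142,193),(200,193),(200,310),(142,310)],D=[(77,405),(133,413),(107,535),(52,525)])
f=lambda c:np.array(c)/3+[160,115]
for n,c in C.items():
    P=ray2plane(i,f(c),0.008)[:,:2]; x=(P[0]+P[1]-P[2]-P[3])/2; y=(P[0]+P[3]-P[1]-P[2])/2
    print(n,P.mean(0).round(4),'len',np.linalg.norm(x).round(3),np.linalg.norm(y).round(3),'yaw',np.degrees(np.arctan2(x[1],x[0])).round(1),np.degrees(np.arctan2(-y[0],y[1])).round(1))
print('dish',ray2plane(i,f([(559,431)]),.014), 'tape',ray2plane(i,f([(263,97)]),.024))
R=cv2.Rodrigues(np.array(sensors.observe()['ee_rot']))[0];print(R.round(3)); print(sensors.observe()['time'])
E
```

```text
A [0.4301 0.042 ] len 0.089 0.041 yaw -6.8 -6.5
B [0.6226 0.0216] len 0.089 0.043 yaw -3.5 -2.4
C [0.5603 0.2392] len 0.089 0.043 yaw 1.3 0.1
D [0.3983 0.2929] len 0.089 0.041 yaw -10.3 -8.9
dish [[ 0.42645806 -0.04732791  0.014     ]] tape [[0.67465957 0.17102091 0.024     ]]
[[ 0.951  0.31   0.   ]
 [ 0.31  -0.951  0.   ]
 [ 0.    -0.    -1.   ]]
0.6
```

{"op": "send_rows", "data": {
  "deltas": [
    [1, 0, 0, 0, 1],
    [1, 0, 0, 0, 1],
    [1, 0, 0, 0, 1],
    [1, 0, 0, 0, 1],
    [1, 0, 0, 0, 1],
    [1, 0.25, -0.71, 0, 0],
    [1, 0.25, -0.71, 0, 0],
    [1, 0.25, -0.71, 0, 0]
  ]
}}

```text
time: 1.4
eef_pos: [0.213, -0.3968, 0.2312]
ee_rot: [-3.136, 0.192, -0.0]
wrist_force: [0.7, -0.1, 1.3]
width: 0.0851
finger_force: 0.0
```

{"op": "send_rows", "data": {
  "deltas": [
    [1, 0.25, -0.71, 0, 0],
    [1, 0.25, -0.71, 0, 0],
    [1, 0.25, -0.71, 0, 0],
    [1, 0.25, -0.71, 0, 0],
    [1, 0.25, -0.71, 0, 0],
    [1, 0.25, -0.71, 0, 0],
    [1, 0.25, -0.71, 0, 0],
    [1, 0.25, -0.71, 0, 0]
  ]
}}

```text
time: 2.2
eef_pos: [0.3468, -0.1268, 0.2315]
ee_rot: [3.135, -0.191, 0.001]
wrist_force: [0.4, -0.4, 0.4]
width: 0.0854
finger_force: 0.0
```

{"op": "send_rows", "data": {
  "deltas": [
    [1, 0.25, -0.71, 0, 0],
    [1, 0.25, -0.71, 0, 0],
    [1, 0.25, -0.71, 0, 0],
    [1, 0.25, -0.71, 0, 0],
    [1, 0.0, -0.03, 0, 0],
    [1, 0, 0, 0, 0]
  ]
}}

```text
time: 2.8
eef_pos: [0.4133, 0.0086, 0.2312]
ee_rot: [3.136, -0.188, -0.001]
wrist_force: [-0.8, 0.6, -0.8]
width: 0.0854
finger_force: 0.0
```

```bash
cat >> h.py <<'E'
def panel_corners(x,y,yaw,foot=True):
    c,s=np.cos(np.radians(yaw)),np.sin(np.radians(yaw))
    l,w,z=(.045,.022,.008) if foot else (.04,.006,.075)
    return [(x+a*c-b*s,y+a*s+b*c,z) for a,b in((l,w),(l,-w),(-l,-w),(-l,w))]
def delta(x,y,z,yaw=None):
    o=sensors.observe(); R=cv2.Rodrigues(np.array(o['ee_rot']))[0]; p=np.array(o['eef_pos'])
    th=np.degrees(np.arctan2(R[1,0],R[0,0])); turn=0 if yaw is None else th-yaw
    a=np.radians(th-turn); Rn=np.array([[np.cos(a),np.sin(a),0],[np.sin(a),-np.cos(a),0],[0,0,-1]])
    print('t',o['time'].round(2),'th',th.round(2),'turn units',round(turn/5,2),'then shift units',(Rn.T@(np.array([x,y,z])-p)/.05).round(2))
E
python3 - <<'E'
from h import *
i=vision.camera_info('wrist'); im=vision.get_image('wrist')[:,:,::-1].copy()
cv2.polylines(im,[np.int32(proj(i,panel_corners(.430,.042,-6.7)))],1,(0,255,0),1)
cv2.polylines(im,[np.int32(proj(i,panel_corners(.430,.042,-6.7,False)))],1,(0,0,255),1)
cv2.circle(im,tuple(int(v) for v in proj(i,[.4265,-.0473,.014])[0]),3,(255,0,0),-1)
cv2.imwrite('pics/w0.png',im); delta(.430,.042,.12,-6.7)
E
```

```text
Traceback (most recent call last):
  File "h.py", line 20, in delta
    print('t',o['time'].round(2),'th',th.round(2),'turn units',round(turn/5,2),'then shift units',(Rn.T@(np.array([x,y,z])-p)/.05).round(2))
              ^^^^^^^^^^^^^^^
AttributeError: 'float' object has no attribute 'round'
```

View pics/w0.png

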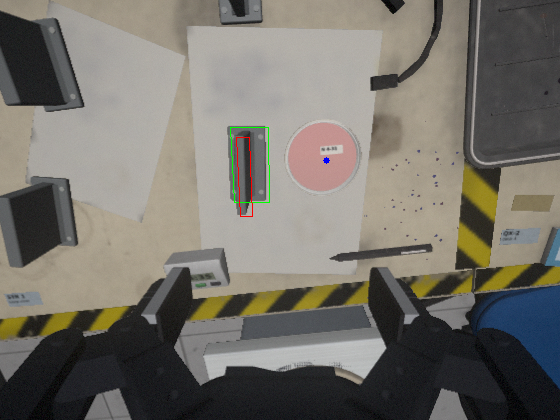

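The wrist picture shows panel A at about (248,165) with its fitted outline lying on it to within 2 px, and the dish centre at about (322,157). The estimates hold to a few mm.

```bash
sed -i "s/o\['time'\].round(2)/round(float(o['time']),2)/" h.py; python3 -c "
from h import *
delta(.430,.043,.024,-6.7)"
```

```text
t 2.85 th -6.94 turn units -0.05 then shift units [ 0.25 -0.74  4.14]
```

{"op": "send_rows", "data": {
  "deltas": [
    [1, 0.25, -0.74, 0, 0],
    [1, 0, 0, 0.6, 0],
    [1, 0, 0, 0.6, 0],
    [1, 0, 0, 0.6, 0],
    [1, 0, 0, 0.6, 0],
    [1, 0, 0, 0.6, 0],
    [1, 0, 0, 0.6, 0],
    [1, 0, 0, 0.5, 0]
  ]
}}

```text
time: 3.65
eef_pos: [0.4299, 0.0421, 0.0251]
ee_rot: [3.136, -0.194, -0.001]
wrist_force: [-0.3, -0.3, 0.6]
width: 0.0854
finger_force: 0.0
```

{"op": "send_rows", "data": {
  "deltas": [
    [0, 0, 0, 0.04, 0],
    [0, 0, 0, 0, 0],
    [0, 0, 0, 0, 0],
    [0, 0, 0, 0, 0],
    [0, 0, 0, 0, 0],
    [0, 0, 0, 0, 0],
    [0, 0, 0, 0, 0],
    [0, 0, 0, 0, 0]
  ]
}}

```text
time: 4.45
eef_pos: [0.4308, 0.0432, 0.0251]
ee_rot: [3.136, -0.191, 0.002]
wrist_force: [-2.2, -0.4, 9.0]
width: 0.0096
finger_force: 58.9
```

Panel A is thin (9.6 mm). Release it and rise.

{"op": "send_rows", "data": {
  "deltas": [
    [1, 0, 0, 0, 0],
    [1, 0, 0, 0, 0],
    [1, 0, 0, 0, 0],
    [1, 0, 0, 0, 0],
    [1, 0, 0, -0.7, 0],
    [1, 0, 0, -0.7, 0],
    [1, 0, 0, -0.7, 0],
    [1, 0, 0, -0.7, 0]
  ]
}}

```text
time: 5.25
eef_pos: [0.43, 0.0434, 0.1657]
ee_rot: [-3.136, 0.191, 0.0]
wrist_force: [0.0, 0.3, 0.2]
width: 0.0855
finger_force: 0.0
```

```bash
python3 -c "
from h import *
delta(.623,.022,.17,-3)"
```

```text
t 5.25 th -6.96 turn units -0.79 then shift units [ 3.88  0.23 -0.09]
```

{"op": "send_rows", "data": {
  "deltas": [
    [1, 0, 0, 0, -0.8],
    [1, 0.78, 0.05, 0, 0],
    [1, 0.78, 0.05, 0, 0],
    [1, 0.78, 0.05, 0, 0],
    [1, 0.78, 0.05, 0, 0],
    [1, 0.7, 0.03, 0, 0],
    [1, 0, 0, 0, 0]
  ]
}}

```text
time: 5.95
eef_pos: [0.6228, 0.0213, 0.1628]
ee_rot: [-3.141, 0.082, 0.0]
wrist_force: [0.7, 0.3, 0.3]
width: 0.0856
finger_force: 0.0
```

```bash
python3 - <<'E'
from h import *
i=vision.camera_info('wrist'); im=vision.get_image('wrist')[:,:,::-1].copy()
for p in((.623,.022,-3),(.430,.043,-6.7),(.5603,.2392,.7)):
    cv2.polylines(im,[np.int32(proj(i,panel_corners(*p)))],1,(0,255,0),1)
    cv2.polylines(im,[np.int32(proj(i,panel_corners(*p,False)))],1,(0,0,255),1)
cv2.imwrite('pics/w1.png',im); delta(.623,.022,.024,-3)
E
```

```text
t 6.0 th -2.97 turn units 0.01 then shift units [ 0.04 -0.01  2.78]
```

View pics/w1.png

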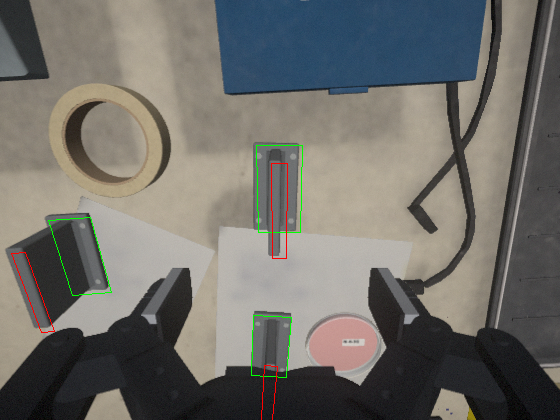

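The wrist picture shows panel B's foot at about (276,187), some 3 px left of the overlay, so y is about 0.024. The blue box starts about 50 px (40 mm) beyond it.

{"op": "send_rows", "data": {
  "deltas": [
    [1, 0, -0.04, 0.6, 0],
    [1, 0, 0, 0.6, 0],
    [1, 0, 0, 0.6, 0],
    [1, 0, 0, 0.5, 0],
    [1, 0, 0, 0.4, 0],
    [1, 0, 0, 0.08, 0],
    [0, 0, 0, 0, 0],
    [0, 0, 0, 0, 0]
  ]
}}

```text
time: 6.8
eef_pos: [0.621, 0.024, 0.0267]
ee_rot: [3.14, -0.081, 0.003]
wrist_force: [0.0, -0.2, 0.3]
width: 0.0593
finger_force: 0.0
```

{"op": "send_rows", "data": {
  "deltas": [
    [0, 0, 0, 0, 0],
    [0, 0, 0, 0, 0],
    [0, 0, 0, 0, 0],
    [0, 0, 0, 0, 0],
    [0, 0, 0, 0, 0],
    [0, 0, 0, 0, 0]
  ]
}}

```text
time: 7.4
eef_pos: [0.6208, 0.0239, 0.0259]
ee_rot: [3.14, -0.081, 0.001]
wrist_force: [0.1, -0.1, 5.0]
width: 0.0093
finger_force: 59.5
```

Panel B is thin too (9.3 mm), so it is the match. Lift it.

{"op": "send_rows", "data": {
  "deltas": [
    [0, 0, 0, -0.1, 0],
    [0, 0, 0, -0.2, 0],
    [0, 0, 0, -0.3, 0],
    [0, 0, 0, -0.3, 0],
    [0, 0, 0, -0.3, 0],
    [0, 0, 0, -0.1, 0],
    [0, 0, 0, 0, 0.75],
    [0, 0, 0, 0, 0]
  ]
}}

```text
time: 8.2
eef_pos: [0.6205, 0.024, 0.0905]
ee_rot: [3.136, -0.185, -0.0]
wrist_force: [-0.6, 0.1, -1.5]
width: 0.0092
finger_force: 58.8
```

```bash
python3 -c "
from h import *
delta(.42,-.135,.0885,-6.8);print(sensors.observe()['width'],sensors.observe()['finger_force'])"
```

```text
t 8.2 th -6.75 turn units 0.01 then shift units [-3.6   3.63  0.04]
0.009202849846704176 58.80631506443024
```

{"op": "send_rows", "data": {
  "deltas": [
    [0, -0.2, 0.2, 0, 0],
    [0, -0.4, 0.4, 0, 0],
    [0, -0.5, 0.5, 0, 0],
    [0, -0.5, 0.5, 0, 0],
    [0, -0.5, 0.5, 0, 0],
    [0, -0.5, 0.5, 0, 0],
    [0, -0.5, 0.5, 0, 0],
    [0, -0.3, 0.33, 0, 0]
  ]
}}

```text
time: 9.0
eef_pos: [0.4299, -0.1273, 0.0903]
ee_rot: [-3.136, 0.182, 0.001]
wrist_force: [1.0, -0.1, -1.0]
width: 0.0095
finger_force: 58.7
```

{"op": "send_rows", "data": {
  "deltas": [
    [0, -0.2, 0.2, 0, 0],
    [0, 0, 0, 0, 0],
    [0, 0, 0, 0, 0]
  ]
}}

```text
time: 9.3
eef_pos: [0.4208, -0.1352, 0.0904]
ee_rot: [-3.136, 0.183, -0.0]
wrist_force: [0.4, 0.2, -1.1]
width: 0.0097
finger_force: 58.7
```

```bash
python3 - <<'E'
from h import *
i=vision.camera_info('wrist'); im=vision.get_image('wrist')[:,:,::-1].copy()
cv2.imwrite('pics/w2.png',im); delta(.42,-.135,.0285,-6.8);print(sensors.observe()['width'],sensors.observe()['finger_force'])
E
```

```text
t 9.35 th -6.66 turn units 0.03 then shift units [-0.02  0.    1.24]
0.009144434876158496 58.67239058017731
```

View pics/w2.png

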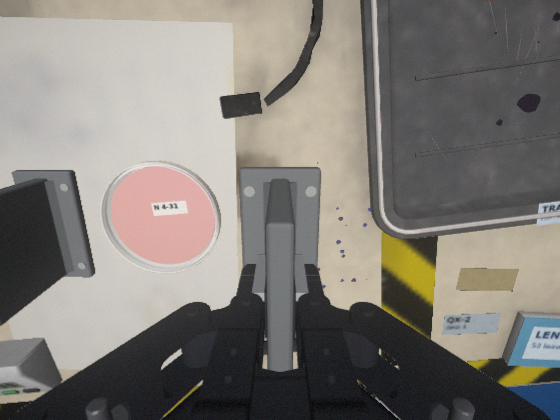

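The wrist picture shows the panel held straight in the fingers (web at 282,270), dish at (161,217), A's foot at (70,220), and clear bench below. Lower it.

{"op": "send_rows", "data": {
  "deltas": [
    [0, 0, 0, 0.25, 0],
    [0, 0, 0, 0.3, 0],
    [0, 0, 0, 0.3, 0],
    [0, 0, 0, 0.2, 0],
    [0, 0, 0, 0.12, 0],
    [0, 0, 0, 0.05, 0],
    [0, 0, 0, 0.03, 0],
    [0, 0, 0, 0, 0]
  ]
}}

```text
time: 10.15
eef_pos: [0.4207, -0.1353, 0.028]
ee_rot: [3.136, -0.184, 0.001]
wrist_force: [0.2, -0.8, -1.7]
width: 0.0088
finger_force: 58.7
```

{"op": "send_rows", "data": {
  "deltas": [
    [0, 0, 0, 0.02, 0],
    [0, 0, 0, 0.02, 0],
    [0, 0, 0, 0, 0]
  ]
}}

```text
time: 10.45
eef_pos: [0.4206, -0.1353, 0.0258]
ee_rot: [3.136, -0.184, 0.0]
wrist_force: [0.9, -1.0, -0.9]
width: 0.0094
finger_force: 58.7
```

{"op": "send_rows", "data": {
  "deltas": [
    [0, 0, 0, 0.02, 0],
    [0, 0, 0, 0.0, 0],
    [0, 0, 0, 0, 0]
  ]
}}

```text
time: 10.75
eef_pos: [0.4206, -0.1353, 0.0258]
ee_rot: [3.136, -0.184, 0.0]
wrist_force: [-5.9, 1.5, 15.1]
width: 0.0089
finger_force: 61.0
```

Contact with the bench is felt (15 N). Release and rise.

{"op": "send_rows", "data": {
  "deltas": [
    [1, 0, 0, 0, 0],
    [1, 0, 0, 0, 0],
    [1, 0, 0, 0, 0],
    [1, 0, 0, 0, 0],
    [1, 0, 0, -0.5, 0],
    [1, 0, 0, -0.8, 0],
    [1, 0, 0, -0.8, 0],
    [1, 0, 0, -0.8, 0]
  ]
}}

```text
time: 11.55
eef_pos: [0.4203, -0.1351, 0.1713]
ee_rot: [-3.136, 0.184, 0.0]
wrist_force: [0.7, -0.5, -0.5]
width: 0.0856
finger_force: 0.0
```

{"op": "send_rows", "data": {
  "deltas": [
    [1, -0.4, 0, -0.5, 0],
    [1, -0.4, 0, 0, 0],
    [1, -0.4, 0, 0, 0],
    [1, 0, 0, 0, 0]
  ]
}}

```text
time: 11.95
eef_pos: [0.3596, -0.1278, 0.1949]
ee_rot: [3.136, -0.185, -0.0]
wrist_force: [0.2, 0.5, -0.1]
width: 0.0855
finger_force: 0.0
```

```bash
python3 - <<'E'
from h import *
i=vision.camera_info('wrist'); im=vision.get_image('wrist')[:,:,::-1].copy()
for p in((.42,-.135,-6.7),(.430,.043,-6.7)):
    cv2.polylines(im,[np.int32(proj(i,panel_corners(*p)))],1,(0,255,0),1)
    cv2.polylines(im,[np.int32(proj(i,panel_corners(*p,False)))],1,(0,0,255),1)
cv2.imwrite('pics/w3.png',im); t=vision.get_image('top')[115:310,160:400,::-1]
cv2.imwrite('pics/t3.png',cv2.resize(t,None,fx=3,fy=3,interpolation=cv2.INTER_CUBIC))
E
```

```text
(no output)
```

View pics/w3.png

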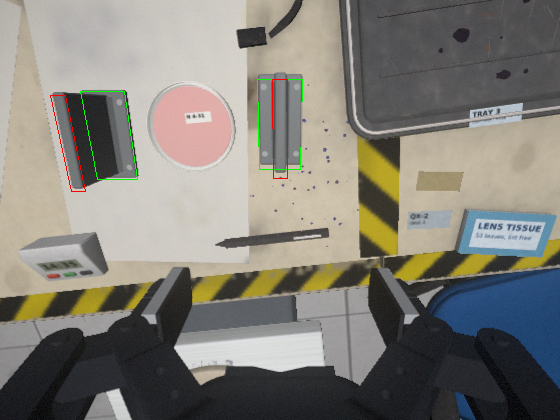

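View pics/t3.png

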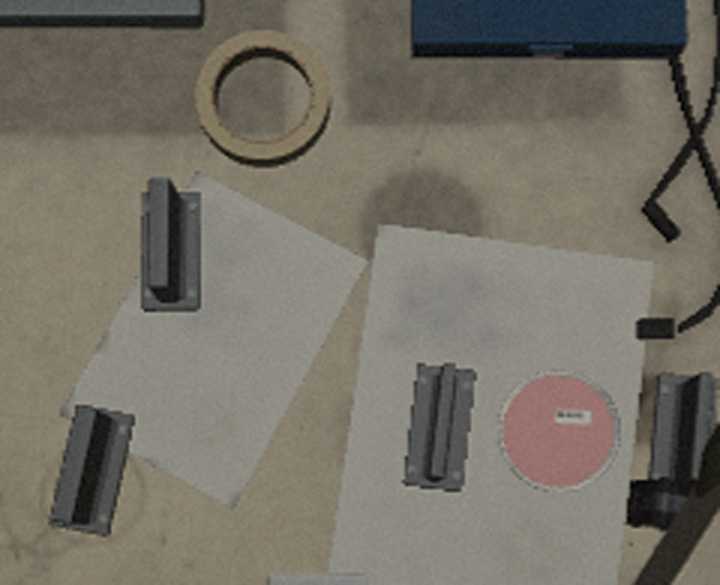

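Both pictures show the match standing upright at (280,120) in the wrist view, parallel to A and about 90 mm on the other side of the dish. A, C, D and the tape roll are where they were. Nothing is left to mend, so I hand it in.

```bash
python3 -c "
from h import *
print(arm.sign_off())"
```

```text
the job is handed in; nothing more can be done
None
```

The job is handed in: by pinching, the first panel read 9.6 mm and the first other panel I tried read 9.3 mm, so I took that one as the match and left the other two unpinched; it now stands upright opposite the first, about 90 mm from the dish and parallel, and the last top picture shows the other panels and the tape roll where they were.

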